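# Walk a die block round to the fence of a surface plate

### The job

The heavy steel die block has been set down askew on the granite surface plate. Walk it round with pushes of the fingertips on its corners, then close it up so that one of its two long ground sides lies flat against the steel fence; no corner may hit the fence while the block is still more than about ten degrees out of square. Only push it, do not lift or tip it, keep all of its side within the length of the fence, and leave the other things on the plate and bench where they stand.

Things in the scene. Friction and masses are not known exactly. Their poses are not given: they have to be found in the camera images.
- block: Dark steel die block, 90 (x) x 140 (y) x 40 mm high, 2.7 to 3.9 kg, ground long sides (x = +-45 mm), alike: either may go to the fence; pocket and bolt holes on top. Too wide to grip. It slides on the plate (friction 0.2 to 0.3: 6 to 12 N). Pushed 45 mm near the end of a long side it turns about 0.4 rad and its centre shifts 20 mm. Origin: centre of the underside; x across, y along, z up.
- fence: Ground steel bar, 240 long, 22 thick, 22 mm high, fixed on the plate's far part. Origin: middle of the foot of its working face (towards the robot), at the plate's top. x points into the bar, away from the robot; y along the face, which spans y = -120 to +120 mm; z up. Squared up, the block's y axis is parallel with the fence's (either way round) and its origin lies at fence x = -45 mm.
- plate: Black granite surface plate, 300 (x) x 560 (y) mm, its lapped top 50 mm above the bench; fixed, lying up to 0.25 rad askew on the bench. Origin: centre of its underside. The fence's working face runs along the plate at plate x = +110 mm, its middle at plate y = 0.
- cylinder_square: Bystander: steel cylinder with two collars, 38 mm across and 50 mm high, upright on the plate near its left or right end. Origin: centre of its underside.
- setting_ring: Bystander: brass ring, 60 mm outside, 32 mm inside, 18 mm high, lying on the plate near the end opposite the cylinder. Origin: centre of its underside.
- screwdriver: Bystander: green-handled screwdriver, 180 mm long, lying on the bench to the left of the plate. Origin: on its long axis' underside, near the middle.
- cleaner: Bystander: pale bottle with a grey cap, 60 mm across and 150 mm high, standing on the bench to the right of the plate. Origin: centre of its underside.
There are look-alikes about, which are no part of the job. Of the things that look like the block, the middle-sized one is meant.

How it is judged:
By the outcome, as a careful person would: the job done as asked, in the order asked, and still so for the second after the job is handed in, with the robot touching nothing.
It also fails if it takes over 72 s, if anything falls off the work surface, if the arm or the gripper's body presses on something with over 40 N, if the wrist force passes 120 N, or if a joint passes its speed limit or range.

### The arm

A 6-joint arm with a two-finger parallel gripper is mounted at the origin on the work surface. World frame = base frame: x ahead of the robot, y to its left, z up, the work surface at z = 0. Lengths are in m, angles in rad, forces in N, time in s.
With the tool pointing down it reaches from about 0.35 to 0.975 m from the base axis. Payload 4.9 kg.
Tool frame: the origin (TCP) lies at the very end of the fingers, on their centre line; the grasp point (between the pads) lies 19 mm behind it; x points along the fingers, z is the direction in which the jaws open and shut, and the axes are right-handed (so a half turn about x gives the same grasp; the last joint's range is limited). The gripper opens to 85 mm and grips with 20 to 120 N. Pads are 22 mm wide; open, the fingers measure 114 mm over their backs; the gripper's body (76 mm by 85 mm) begins 54 mm behind the grasp point. The pads swing forward as they close: fully open they stand 13 mm farther back than shut.
Start: joints at [-1.381, 0.053, 1.613, -0, 1.476, -0.119], TCP at [0.19, -0.595, 0.197] pointing down, gripper open.
Joint ranges: [-3.01, 3.01], [-1.01, 2.22], [0.06, 2.58], [-1.02, 4.17], [0.09, 2.62], [-3.14, 3.14]. Speed limits (rad/s): [2.57, 2.57, 3.14, 3.14, 3.14, 3.14].

### API

Orientations are given as a rotation vector (axis times angle).
In Python, from station import ctrl, imaging gives the robot as it stands. The module is installed in compiled form; this text tells all that it offers.
- The arm moves only by the shell command python3 -m jog 'ROWS' [FORCE]. ROWS is JSON, a list that holds one entry, the list of rows, each a list of 5 numbers: the shift along the tool's x, y, z in m, then the turn about the tool's x in rad, then the closure, from -1 (fully open) to 1 (shut). A call has 1 to 12 rows; each row is the pose to reach, as a shift and turn from the pose measured when the call began, along the tool's axes at that moment; what a row does not reach only later rows make up. A row lasts 1/10 s, in which the tool goes at most 50 mm and 8.59 degrees, less where a joint would pass 70% of its speed; a pose out of reach is approached as far as the arm can. A call with a gripper value outside its range is refused whole. The fingers move at their own pace and stop on an object; FORCE is the grip in N (left out, the last holds). Time passes only in rows, so rows that repeat a pose let the fingers close. It gives the time, the measured TCP pose, the force and the opening at its end, in the units of the state.
- ctrl.get_obs(): the state, without advancing time (a new reading comes with each control period).
- imaging.get_image(name): name is "scene" or "top"; returns a dict with "color" (400x640x3 uint8, red, green, blue), "intrinsics" (3x3 intrinsics, pixels), "distortion" ([k1, k2, p1, p2, k3] as OpenCV has them; the pictures are not rectified), "R" (3x3) and "t" (3): a world point X has camera coordinates R X + t. Camera axes: x right, y down, z forward; pixel columns grow to the right and rows downward; lengths in m; the calibration is good to about 2 mm. A picture is of the moment at which its call begins. There is no depth.
- ctrl.finish_job(): hands the job in, once; it reports no verdict.
The state is a dict: "t": time; "q": joint angles; "dq": joint speeds; "effort": joint torques, N m; "tool_pos": TCP position; "tool_rot": TCP orientation; "contact_force": force on the tool from outside, world axes, zero at the start; "wrist_torque": the same for the moment, N m; "opening": finger opening in m.
Only numpy, scipy, OpenCV 4.12 (cv2) and the standard library are available. Lean on these libraries where they do the work, as an engineer would, in place of code of your own. Each camera call takes 0.05 s, during which the arm holds its last target.

## Working session

There is one attempt and no reset: what is moved stays moved. The work goes in short steps, Python scripts to look and compute and a shell command to move; the robot and the scene stay as the last step left them, time stands still between calls to the robot, and variables do not carry over. Pictures are saved under pics/ and viewed, and the job is handed in when it is done.

```bash
mkdir -p pics; python3 - <<'E'
from station import ctrl, imaging
import cv2
for n in("scene","top"):
    d=imaging.get_image(n); cv2.imwrite(f"pics/{n}0.png",d["color"][:,:,::-1]); print(n,d["intrinsics"],d["distortion"],d["R"],d["t"])
print(ctrl.get_obs())
E
```

```text
scene [[448.7735632    0.         316.99851572]
 [  0.         448.7735632  196.27646521]
 [  0.           0.           1.        ]] [-0.00243294  0.          0.          0.          0.        ] [[-0.85120451  0.52450897 -0.01847229]
 [ 0.36109443  0.55973781 -0.74585816]
 [-0.38086965 -0.64154807 -0.66584862]] [ 0.40646269 -0.14148737  1.74016588]
top [[477.06552872   0.         318.62302344]
 [  0.         477.06552872 207.61456688]
 [  0.           0.           1.        ]] [-0.1393868  0.         0.         0.         0.       ] [[-0.02203292 -0.99958233 -0.01870086]
 [-0.99546785  0.02366543 -0.09210705]
 [ 0.09251115  0.01658672 -0.99557349]] [0.02667379 0.50405506 1.6041063 ]
{'t': 0.1, 'q': array([-1.38099531e+00,  5.32990304e-02,  1.61418394e+00, -3.47470849e-05,
        1.47602135e+00, -1.18993326e-01]), 'dq': array([-5.07300131e-05, -2.13989728e-03, -4.34436883e-03,  6.27265608e-05,
        6.27486258e-04, -1.85893826e-04]), 'effort': array([ 1.17419809e-04, -3.94898736e+01, -3.71364498e+01, -9.68330755e-05,
        3.89927358e-03, -1.65040240e-05]), 'tool_pos': array([ 0.18981477, -0.59479924,  0.19576468]), 'tool_rot': array([ 0.98004298,  1.34106598, -0.97792265]), 'contact_force': array([-1.11342936, -0.465342  , -0.25636805]), 'wrist_torque': array([-0.02089102, -0.00545376,  0.02444267]), 'opening': 0.08573495211911024}
```

View pics/top0.png

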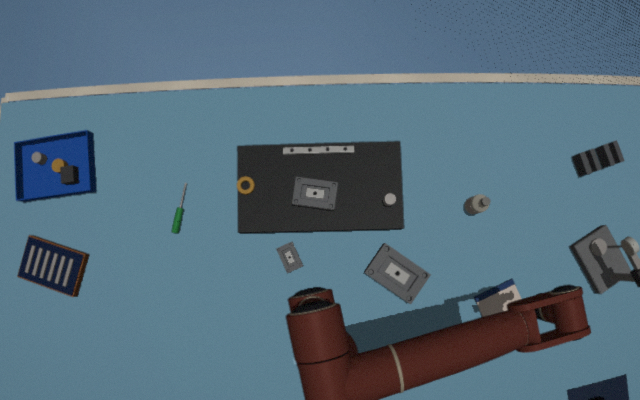

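View pics/scene0.png

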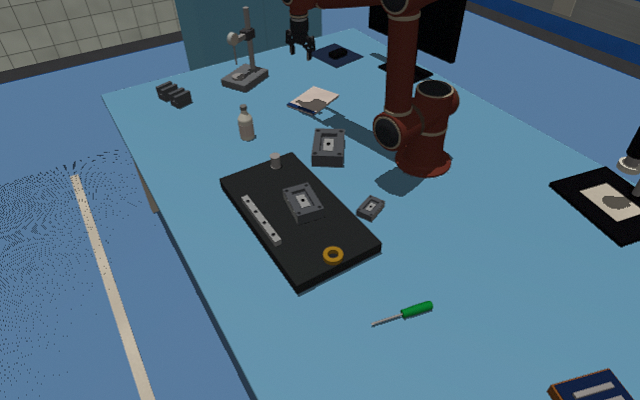

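The top view shows the plate (237–403, 141–233), the fence at (283–354, 150), and the middle-sized block at (315, 194). The ring is at (245, 185) and the cylinder at (390, 200). I'll zoom in to measure them.

```bash
cat > h.py <<'E'
import numpy as np, cv2
from station import ctrl, imaging
def px2w(d,uv,z):
    uv=np.array(uv,float).reshape(-1,1,2)
    n=cv2.undistortPoints(uv,d["intrinsics"],d["distortion"]).reshape(-1,2)
    R,t=np.array(d["R"]),np.array(d["t"]); c=-R.T@t
    r=np.c_[n,np.ones(len(n))]@R
    return c+r*((z-c[2])/r[:,2])[:,None]
def w2px(d,X):
    return cv2.projectPoints(np.array(X,float).reshape(-1,1,3),cv2.Rodrigues(np.array(d["R"]))[0],np.array(d["t"]),d["intrinsics"],d["distortion"])[0].reshape(-1,2)
def crop(d,x0,y0,w,h,s,name):
    c=np.ascontiguousarray(d["color"][y0:y0+h,x0:x0+w,::-1])
    c=cv2.convertScaleAbs(c,alpha=1.6,beta=20)
    cv2.imwrite(name,cv2.resize(c,None,fx=s,fy=s,interpolation=cv2.INTER_CUBIC))
def rect(d,name,x0=.40,x1=.85,y0=-.35,y1=.35,z=.09,s=1100,overlay=()):
    # rectified overhead at height z: +x up, +y left
    W,H=int((y1-y0)*s),int((x1-x0)*s)
    jj,ii=np.meshgrid(np.arange(W),np.arange(H))
    X=np.stack([x1-ii/s,y1-jj/s,np.full(ii.shape,z)],-1).reshape(-1,3)
    p=w2px(d,X).astype(np.float32).reshape(H,W,2)
    im=cv2.remap(np.ascontiguousarray(d["color"][:,:,::-1]),p[...,0],p[...,1],cv2.INTER_CUBIC)
    im=cv2.convertScaleAbs(im,alpha=1.6,beta=20)
    for P in overlay:
        q=np.array([[(y1-b)*s,(x1-a)*s] for a,b in P],np.int32)
        cv2.polylines(im,[q],True,(0,255,255),1)
    cv2.imwrite(name,im)
E
python3 - <<'E'
from h import *
d=imaging.get_image("top")
crop(d,230,135,180,105,4.4,"pics/c0.png")
d=imaging.get_image("scene")
crop(d,210,145,180,150,4,"pics/c1.png")
E
```

```text
(no output)
```

View pics/c0.png

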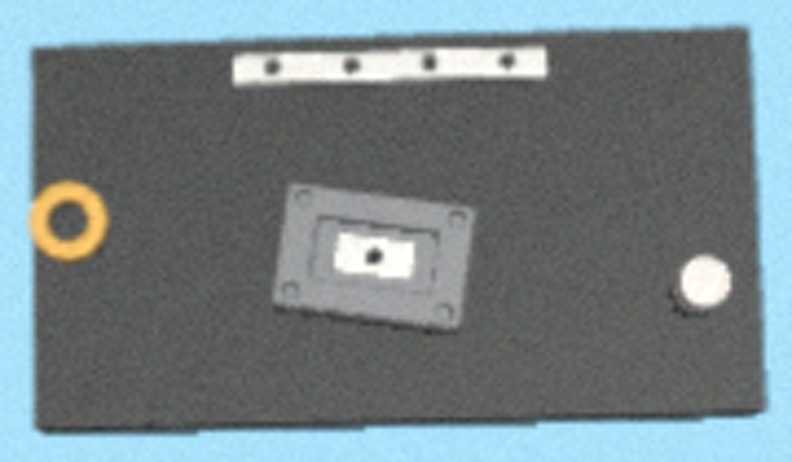

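View pics/c1.png

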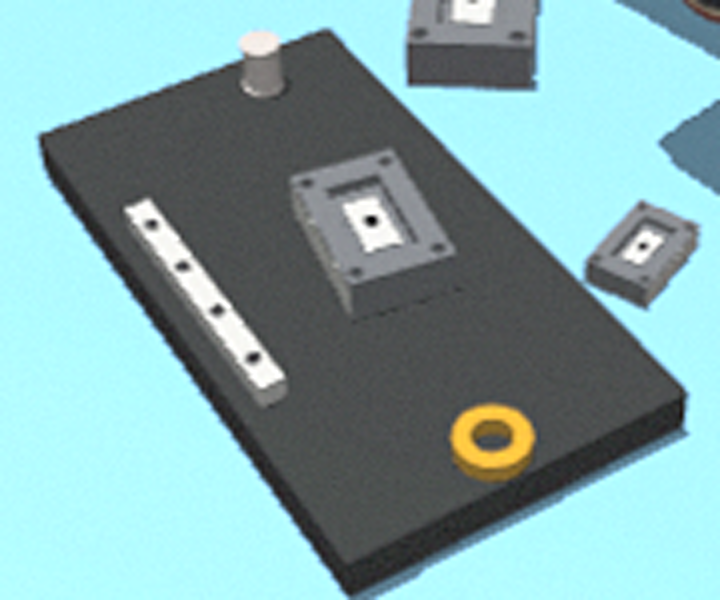

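The crops show the block's top corners at crop pixels (290,184), (474,209), (460,327) and (275,303). The front edge of the fence runs (234,84)–(547,74).

```bash
cat >> h.py <<'E'
def show(d,block,fence,name,x0=230,y0=135,w=180,h=105,s=4.4):
    c=np.ascontiguousarray(d["color"][y0:y0+h,x0:x0+w,::-1]); c=cv2.convertScaleAbs(c,alpha=1.6,beta=20)
    c=cv2.resize(c,None,fx=s,fy=s,interpolation=cv2.INTER_CUBIC)
    def dr(P,pose,col):
        x,y,a=pose; P=np.array(P,float); R=np.array([[np.cos(a),-np.sin(a)],[np.sin(a),np.cos(a)]])
        X=np.c_[P[:,:2]@R.T+[x,y],P[:,2]]
        q=((w2px(d,X)-[x0,y0]+.5)*s-.5); cv2.polylines(c,[np.round(q*16).astype(np.int32)],True,col,1,cv2.LINE_AA,4)
    B=[(-.045,-.07),(.045,-.07),(.045,.07),(-.045,.07)]
    dr([(a,b,.09) for a,b in B],block,(0,255,255)); dr([(a,b,.05) for a,b in B],block,(0,160,0))
    F=[(0,-.12),(.022,-.12),(.022,.12),(0,.12)]
    dr([(a,b,.072) for a,b in F],fence,(0,0,255)); 
    dr([(a-.11,b,.05) for a,b in [(-.15,-.28),(.15,-.28),(.15,.28),(-.15,.28)]],fence,(255,0,255))
    cv2.imwrite(name,c)
def fitrect(P,hx,hy):
    # P corners order (+x+y),(+x-y),(-x-y),(-x+y)
    from scipy.optimize import least_squares
    M=np.array([(hx,hy),(hx,-hy),(-hx,-hy),(-hx,hy)])
    f=lambda v:(M@np.array([[np.cos(v[2]),np.sin(v[2])],[-np.sin(v[2]),np.cos(v[2])]])+v[:2]-P).ravel()
    r=least_squares(f,[*P.mean(0),0]); return r.x,r.fun.reshape(-1,2)
E
python3 - <<'E'
from h import *
d=imaging.get_image("top")
o=np.array([230,135])
k=lambda L:(np.array(L,float)+.5)/4.4-.5+o
Bp=px2w(d,k([(290,184),(474,209),(460,327),(275,303)]),.09)
b,res=fitrect(Bp[:,:2],.045,.07); print("block",b,res*1e3)
Pp=px2w(d,k([(33,48),(748,28),(764,410),(37,428)]),.05)
p,res=fitrect(Pp[:,:2],.15,.28); print("plate",p,res*1e3)
Ff=px2w(d,k([(233,55),(546,46),(547,74),(234,84)]),.072)
f,res=fitrect(Ff[:,:2],.011,.12); 
print("fence c",f,res*1e3)
fo=f.copy(); fo[:2]-=.011*np.array([np.cos(f[2]),np.sin(f[2])])
pf=p.copy(); pf[:2]+=.11*np.array([np.cos(p[2]),np.sin(p[2])])
print("fence",fo,"from plate",pf)
a=fo[2];R=np.array([[np.cos(a),np.sin(a)],[-np.sin(a),np.cos(a)]])
print("block in fence",R@(b[:2]-fo[:2]),b[2]-a)
for n,u,z in(("cyl",(704,282),.1),("ring",(69,220),.068)):
    w=px2w(d,k([u]),z)[0,:2]; print(n,w,R@(w-fo[:2]))
show(d,b,fo,"pics/s0.png")
d=imaging.get_image("scene"); show(d,b,fo,"pics/s1.png",210,145,180,150,4)
E
```

```text
block [ 0.54783732  0.02562574 -0.15288787] [[-0.44038431  0.044741  ]
 [ 0.58433987 -1.04137156]
 [-0.1226622  -0.02789672]
 [-0.02129337  1.02452729]]
plate [0.57510702 0.01088063 0.00239506] [[ 1.84377541  1.67073682]
 [ 1.95915178 -2.05871364]
 [-1.73573338 -2.40692489]
 [-2.06719382  2.79490171]]
fence c [0.69653638 0.0113749  0.00487736] [[-0.31634719  0.33317282]
 [ 0.11825928 -0.50642938]
 [-0.09740767 -0.53497385]
 [ 0.29549558  0.70823041]]
fence [0.68553651 0.01132125 0.00487736] from plate [0.68510671 0.01114409 0.00239506]
block in fence [-0.13762778  0.01497592] -0.1577652383714715
cyl [ 0.52107078 -0.21801993] [-0.16558235 -0.2285363 ]
ring [0.58372554 0.25865922] [-0.10060341  0.24783159]
```

View pics/s0.png

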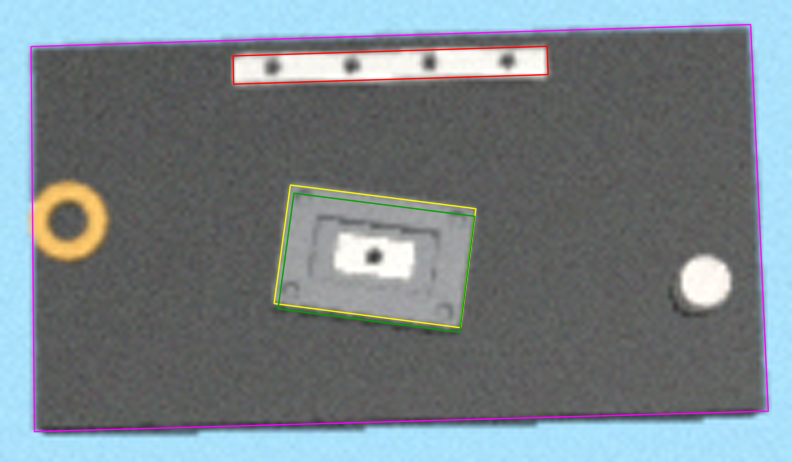

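View pics/s1.png

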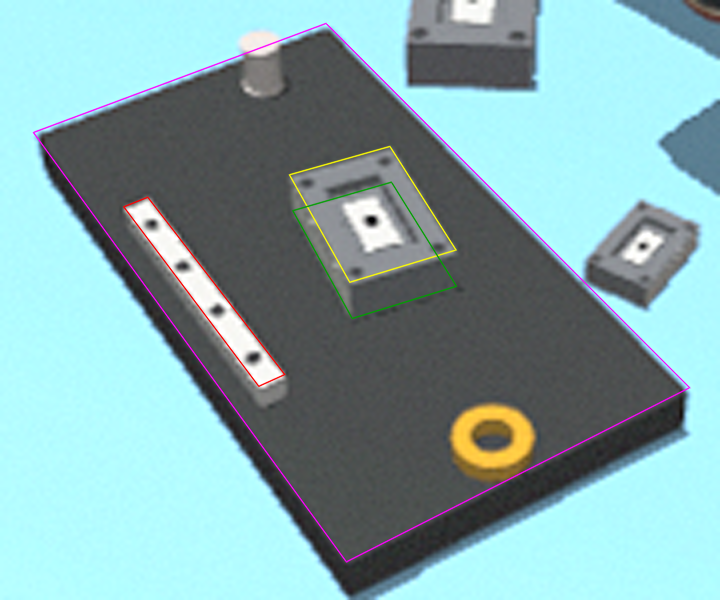

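The overlays fit to about 1 mm in both views. The block is 0.158 rad (9°) out of square and 138 mm off the fence, with y offset 15 mm. The corner nearest the robot is on the right, so I'll push that end first with the right-hand finger. Both fingers will then close it up. Next I'll work out the moves.

```bash
cat >> h.py <<'E'
FO=np.array([.68554,.01132]); FA=.0040
def plan(fx,fy,z,turn=True):
    from scipy.spatial.transform import Rotation as Ro
    o=ctrl.get_obs(); R=Ro.from_rotvec(o["tool_rot"]).as_matrix()
    c,s=np.cos(FA),np.sin(FA); w=np.array([*(FO+[c*fx-s*fy,s*fx+c*fy]),z])
    sh=R.T@(w-o["tool_pos"])
    t=np.array([-s,c,0]); ang=np.arctan2(-(R[:,1]@t),R[:,2]@t)  # turn about tool x bringing z to +-t
    ang=(ang+np.pi/2)%np.pi-np.pi/2
    tf=np.array([[c,s],[-s,c]])@(o["tool_pos"][:2]-FO)
    print("t",round(o["t"],2),"tcp",o["tool_pos"].round(4),"fence",tf.round(4),"F",o["contact_force"].round(1),"op",round(o["opening"],4))
    print("R",R.round(3).tolist()); print("target",w.round(4),"shift",sh.round(4),"turn",round(ang,4),"q6",o["q"][5].round(3))
E
python3 -c "
from h import *
plan(-.230,.010,.22)"
```

```text
t 0.3 tcp [ 0.1899 -0.5952  0.1964] fence [-0.498  -0.6045] F [ 0.  -0.6 -0. ] op 0.0854
R [[-0.0, 0.953, 0.304], [0.001, 0.304, -0.953], [-1.0, 0.0, -0.001]]
target [0.4555 0.0204 0.22  ] shift [-0.0231  0.4401 -0.5058] turn 0.3048 q6 -0.119
```

```bash
python3 -m jog '[[[-0.04,0.03,-0.03,0,-1],[-0.04,0.06,-0.07,0.05,-1],[-0.04,0.09,-0.11,0.1,-1],[-0.04,0.12,-0.14,0.15,-1],[-0.04,0.15,-0.175,0.2,-1],[-0.04,0.18,-0.21,0.25,-1],[-0.04,0.21,-0.245,0.305,-1],[-0.04,0.24,-0.28,0.305,-1],[-0.04,0.27,-0.315,0.305,-1],[-0.04,0.3,-0.345,0.305,-1],[-0.04,0.33,-0.38,0.305,-1],[-0.04,0.36,-0.415,0.305,-1]]]' ; python3 -c "
from h import *
plan(-.230,.010,.22)"
```

```text
t: 1.5
tool_pos: [0.4071, -0.0887, 0.2371]
tool_rot: [1.207, 1.21, -1.206]
contact_force: [0.9, -0.9, 0.8]
opening: 0.0852
t 1.5 tcp [ 0.4071 -0.0887  0.2371] fence [-0.2788 -0.0989] F [ 0.9 -0.9  0.8] op 0.0852
R [[0.001, 1.0, 0.003], [0.0, 0.003, -1.0], [-1.0, 0.001, -0.0]]
target [0.4555 0.0204 0.22  ] shift [ 0.0171  0.0487 -0.1089] turn -0.0005 q6 1.173
```

```bash
python3 -m jog '[[[0,0.02,-0.04,0,-1],[0,0.04,-0.08,0,-1],[0,0.049,-0.109,0,-1],[0,0.049,-0.109,0,-1],[0.03,0.049,-0.109,0,-1],[0.07,0.049,-0.109,0,-1],[0.11,0.049,-0.109,0,-1],[0.11,0.049,-0.109,0,-1],[0.11,0.049,-0.109,0,-1]]]' ; python3 -c "
from h import *
plan(-.230,.010,.056)
crop(imaging.get_image('scene'),200,60,200,200,3,'pics/c2.png')"
```

```text
t: 2.4
tool_pos: [0.4556, 0.02, 0.1274]
tool_rot: [1.207, 1.211, -1.207]
contact_force: [0.8, 0.2, 0.6]
opening: 0.0858
t 2.4 tcp [0.4556 0.02   0.1274] fence [-0.2299  0.0096] F [0.8 0.2 0.6] op 0.0858
R [[0.0, 1.0, 0.003], [0.0, 0.003, -1.0], [-1.0, 0.0, -0.0]]
target [0.4555 0.0204 0.056 ] shift [ 0.0714 -0.0001 -0.0003] turn -0.0013 q6 1.448
```

View pics/c2.png

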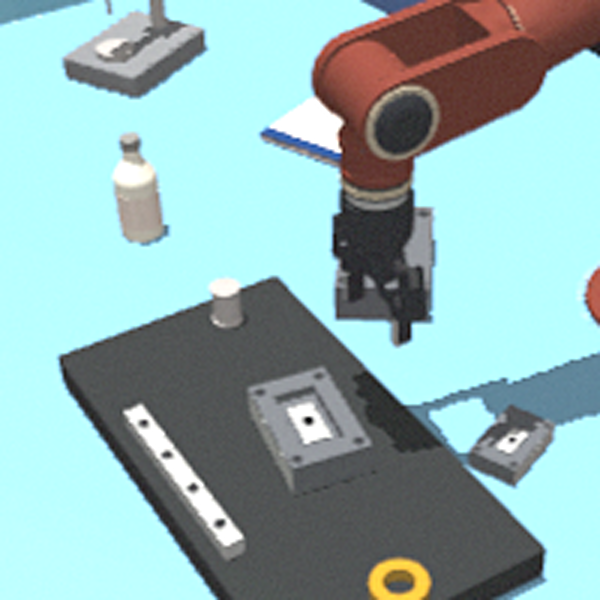

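The open fingers hang clear behind the block's near side, with the left fingertip at crop (402, 342). Next I'll lower them.

```bash
python3 -m jog '[[[0.03,0,0,0,-1],[0.05,0,0,0,-1],[0.06,0,0,0,-1],[0.066,0,0,0,-1],[0.071,0,0,0,-1],[0.071,0,0,0,-1],[0.071,0.005,0,0,-1],[0.071,0.01,0,0,-1],[0.071,0.01,0,0,-1]]]' ; python3 -c "
from h import *
plan(-.204,.010,.056)"
```

```text
t: 3.35
tool_pos: [0.4684, 0.0199, 0.059]
tool_rot: [1.209, 1.207, -1.204]
contact_force: [-0.2, 0.1, 0.2]
opening: 0.0854
t 3.35 tcp [0.4684 0.0199 0.059 ] fence [-0.2171  0.0094] F [-0.2  0.1  0.2] op 0.0854
R [[0.005, 1.0, 0.003], [-0.0, 0.003, -1.0], [-1.0, 0.005, 0.0]]
target [0.4815 0.0205 0.056 ] shift [ 0.003   0.0131 -0.0006] turn -0.0012 q6 1.451
```

```bash
python3 -m jog '[[[0.002,0.004,0,0,-1],[0.002,0.008,0,0,-1],[0.002,0.012,0,0,-1],[0.002,0.016,0,0,-1],[0.002,0.02,0,0,-1],[0.002,0.024,0,0,-1],[0.002,0.028,0,0,-1],[0.002,0.031,0,0,-1],[0.002,0.034,0,0,-1]]]' ; python3 -c "
from h import *
plan(-.16,.010,.056)
crop(imaging.get_image('top'),230,135,180,105,4.4,'pics/c3.png')
crop(imaging.get_image('scene'),210,145,180,150,4,'pics/c4.png')"
```

```text
t: 4.25
tool_pos: [0.5027, 0.02, 0.0572]
tool_rot: [1.209, 1.207, -1.204]
contact_force: [-0.0, -0.5, -0.3]
opening: 0.0856
t 4.25 tcp [0.5027 0.02   0.0572] fence [-0.1828  0.0094] F [-0.  -0.5 -0.3] op 0.0856
R [[0.005, 1.0, 0.003], [-0.0, 0.003, -1.0], [-1.0, 0.005, 0.0]]
target [0.5255 0.0207 0.056 ] shift [ 0.0013  0.0228 -0.0007] turn -0.0011 q6 1.459
```

View pics/c3.png

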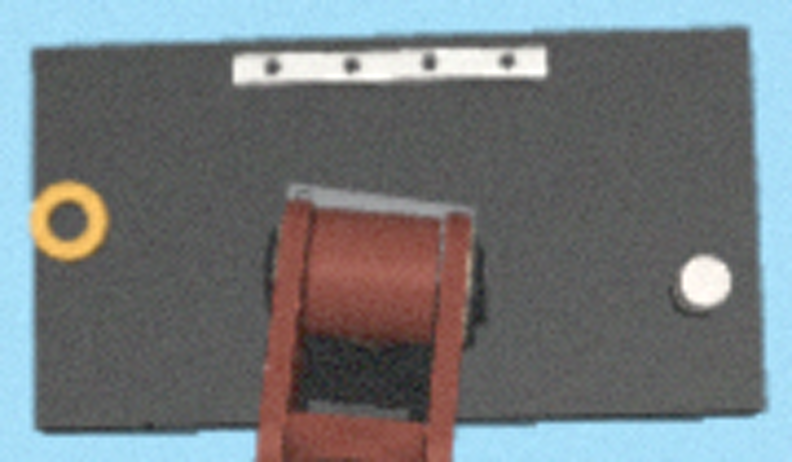

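View pics/c4.png

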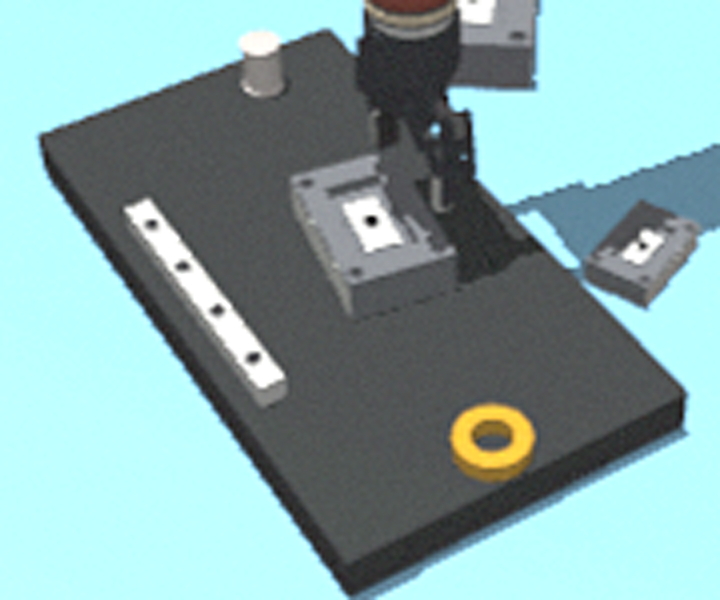

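```bash
python3 - <<'E'
from h import *
d=imaging.get_image("scene")
for z in (.05,.057,.07,.085,.095): 
  for y in (.06,.077,-.04): print(z,y,((w2px(d,[[.5027,y-.0+.0,z]])-[210,145])*4).round(0))
crop(d,270,140,80,75,10,'pics/c5.png')
E
```

```text
0.05 0.06 [[439. 249.]]
0.05 0.077 [[450. 261.]]
0.05 -0.04 [[378. 182.]]
0.057 0.06 [[439. 243.]]
0.057 0.077 [[450. 255.]]
0.057 -0.04 [[377. 176.]]
0.07 0.06 [[439. 231.]]
0.07 0.077 [[450. 243.]]
0.07 -0.04 [[377. 164.]]
0.085 0.06 [[438. 218.]]
0.085 0.077 [[450. 230.]]
0.085 -0.04 [[376. 151.]]
0.095 0.06 [[438. 209.]]
0.095 0.077 [[449. 220.]]
0.095 -0.04 [[376. 142.]]
```

View pics/c5.png

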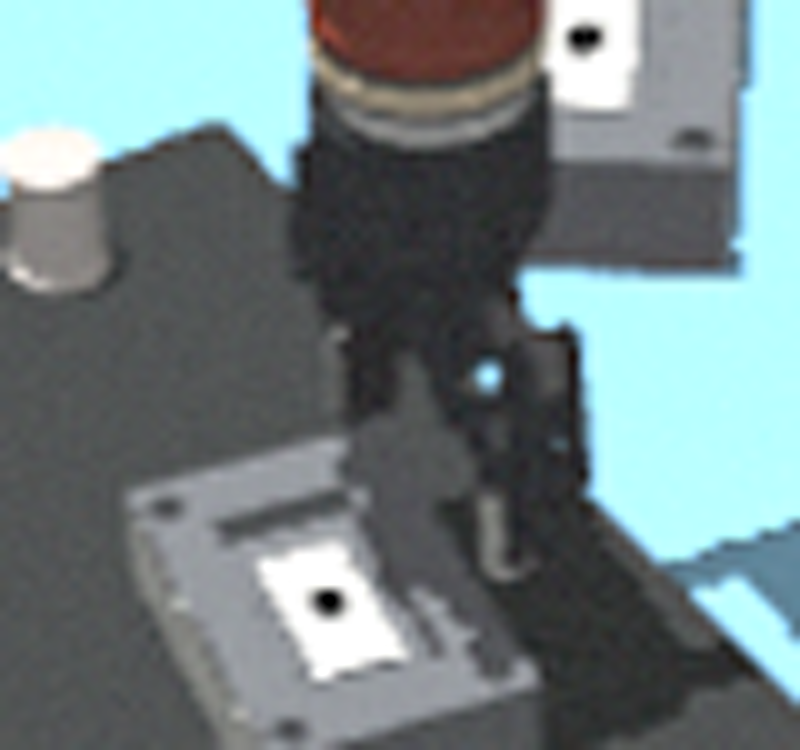

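The block has not moved. Its far corners are still at (290,184) and (474,209), and the force is about 0. The left pad tip shows at crop (505,572), so I need to find where the tip really is.

```bash
python3 - <<'E'
from h import *
d=imaging.get_image("scene")
c=d["color"][140:215,270:350,::-1].astype(float)/255
c=(np.clip(c,0,1)**.4*255).astype(np.uint8)
cv2.imwrite("pics/c6.png",cv2.resize(c,None,fx=10,fy=10,interpolation=cv2.INTER_CUBIC))
for z in(.06,.07,.08,.09,.1,.11): print(z,px2w(d,[(320.3,197.2)],z).round(4))
print(ctrl.get_obs()["q"])
E
```

```text
0.06 [[0.4806 0.0282 0.06  ]]
0.07 [[0.4864 0.0377 0.07  ]]
0.08 [[0.4922 0.0473 0.08  ]]
0.09 [[0.498  0.0568 0.09  ]]
0.1 [[0.5038 0.0663 0.1   ]]
0.11 [[0.5096 0.0759 0.11  ]]
[-1.08463289e-01 -1.15066381e-01  2.02028524e+00  1.15059740e-04
  1.23161826e+00  1.45935564e+00]
```

View pics/c6.png

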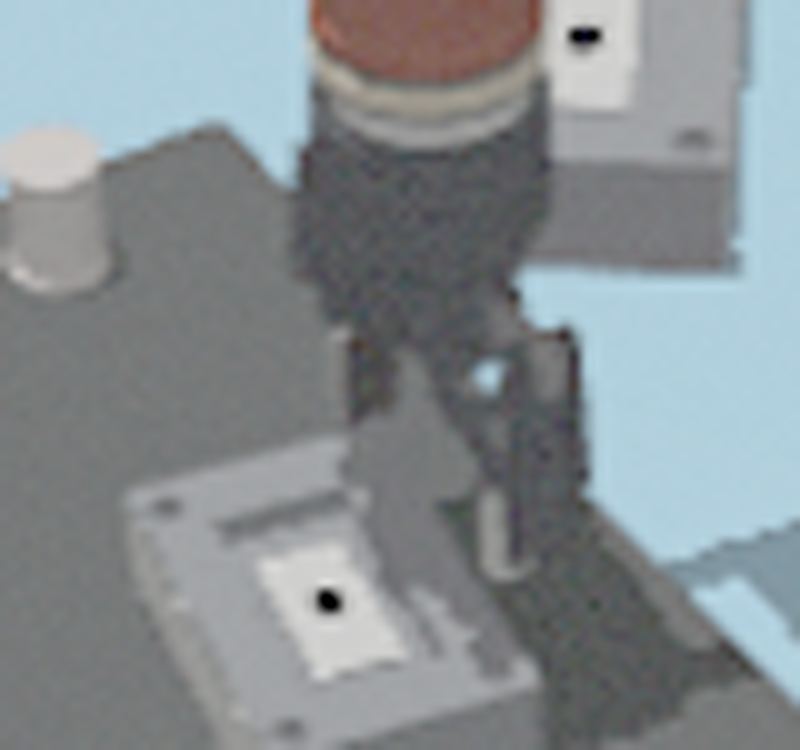

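```bash
python3 - <<'E'
from h import *
d=imaging.get_image("scene")
for z in(.127,.135,.14,.15,.16,.17,.18): print(z,px2w(d,[(200+402/3,60+344/3)],z).round(4))
E
```

```text
0.127 [[0.4225 0.0221 0.127 ]]
0.135 [[0.4279 0.0303 0.135 ]]
0.14 [[0.4314 0.0355 0.14  ]]
0.15 [[0.4382 0.0457 0.15  ]]
0.16 [[0.445 0.056 0.16 ]]
0.17 [[0.4518 0.0663 0.17  ]]
0.18 [[0.4587 0.0766 0.18  ]]
```

In both pictures the open fingertips sit about 43 mm above the reported TCP, not 13 mm, so the right finger has been hovering over the block. I'll back off, then lower in small steps while watching the force.

```bash
python3 -m jog '[[[0,-0.015,0,0,-1],[0,-0.03,0,0,-1],[0,-0.045,0,0,-1],[0,-0.047,0,0,-1],[0,-0.047,0,0,-1],[0.003,-0.047,0,0,-1],[0.003,-0.047,0,0,-1]]]' ; python3 -c "
from h import *
plan(-.23,.010,.03)
crop(imaging.get_image('scene'),270,130,90,75,8.5,'pics/c7.png')"
```

```text
t: 5.2
tool_pos: [0.4556, 0.0198, 0.0536]
tool_rot: [1.209, 1.207, -1.204]
contact_force: [0.2, -0.1, -0.7]
opening: 0.0854
t 5.2 tcp [0.4556 0.0198 0.0536] fence [-0.2299  0.0094] F [ 0.2 -0.1 -0.7] op 0.0854
R [[0.004, 1.0, 0.003], [-0.0, 0.003, -1.0], [-1.0, 0.004, 0.0]]
target [0.4555 0.0204 0.03  ] shift [ 0.0236 -0.0002 -0.0006] turn -0.0011 q6 1.448
```

View pics/c7.png

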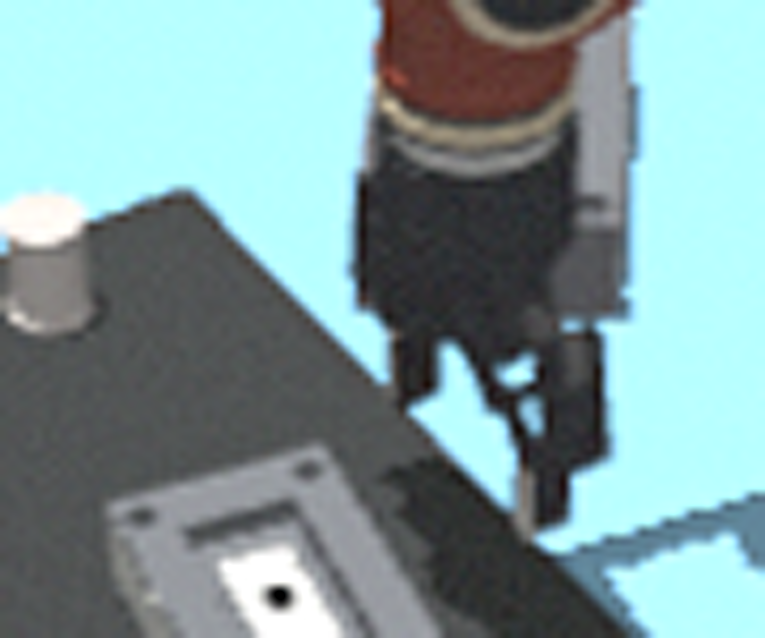

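```bash
python3 - <<'E'
from h import *
d=imaging.get_image("scene")
c=d["color"][130:205,270:350,::-1].astype(float)/255
c=(np.clip(c*1.3,0,1)**.4*255).astype(np.uint8)
cv2.imwrite("pics/c8.png",cv2.resize(c,None,fx=8,fy=8,interpolation=cv2.INTER_CUBIC))
for z in(.06,.07,.08,.09,.1,.11): print(z,px2w(d,[(332.6,193.5)],z).round(4))
t=imaging.get_image("top"); crop(t,230,135,180,130,4.4,"pics/c9.png")
c0=-t["R"].T@t["t"]; print("topcam",c0)
for z in(.1,.2,.3,.4): print(z,px2w(t,[(315.2,195)],z).round(3),w2px(t,[[.4556,.0198,z]]))
E
```

```text
0.06 [[0.4359 0.0348 0.06  ]]
0.07 [[0.4421 0.0443 0.07  ]]
0.08 [[0.4484 0.0537 0.08  ]]
0.09 [[0.4546 0.0632 0.09  ]]
0.1 [[0.4609 0.0727 0.1   ]]
0.11 [[0.4671 0.0822 0.11  ]]
topcam [ 0.3539606  -0.01187289  1.64393155]
0.1 [[0.539 0.024 0.1  ]] [[317.07321585 220.49650325]]
0.2 [[0.527 0.022 0.2  ]] [[316.35026169 218.34743436]]
0.3 [[0.515 0.019 0.3  ]] [[315.52048374 215.88068294]]
0.4 [[0.503 0.017 0.4  ]] [[314.55834292 213.02026341]]
```

View pics/c8.png

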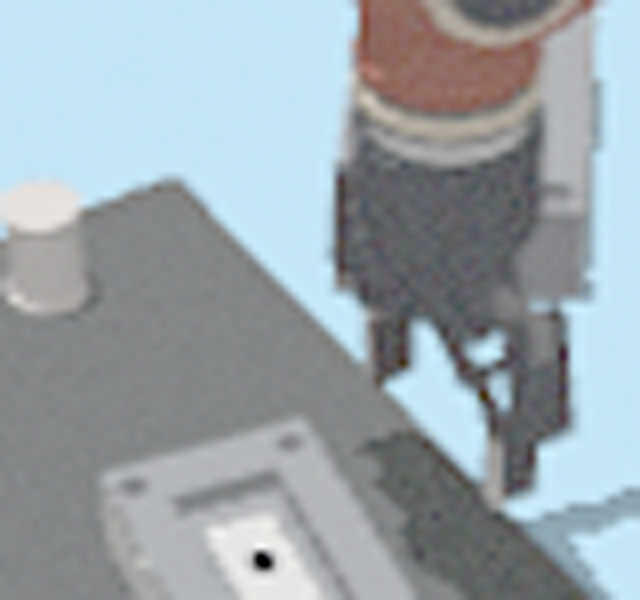

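View pics/c9.png

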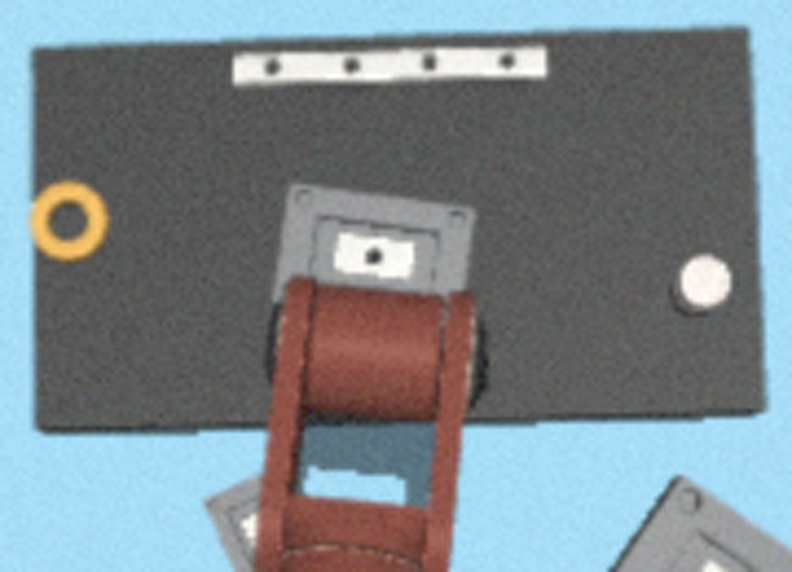

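All the cues agree: sideways position is right, and the tips end freely at about z = 0.09 (crop (495, 505)), roughly 40 mm above the reported TCP. I'll lower 14 mm and check the force.

```bash
python3 -m jog '[[[0.003,0,0,0,-1],[0.006,0,0,0,-1],[0.008,0,0,0,-1],[0.01,0,0,0,-1],[0.012,0,0,0,-1],[0.014,0,0,0,-1],[0.014,0,0,0,-1]]]' ; python3 -c "
from h import *
plan(-.23,.010,.03)
crop(imaging.get_image('scene'),270,130,90,75,8.5,'pics/c10.png')"
```

```text
t: 6.05
tool_pos: [0.4554, 0.0199, 0.0394]
tool_rot: [1.209, 1.208, -1.204]
contact_force: [-0.1, 0.2, 0.5]
opening: 0.0856
t 6.05 tcp [0.4554 0.0199 0.0394] fence [-0.2302  0.0095] F [-0.1  0.2  0.5] op 0.0856
R [[0.004, 1.0, 0.003], [-0.0, 0.003, -1.0], [-1.0, 0.004, 0.0]]
target [0.4555 0.0204 0.03  ] shift [ 0.0094  0.0001 -0.0005] turn -0.0011 q6 1.448
```

View pics/c10.png

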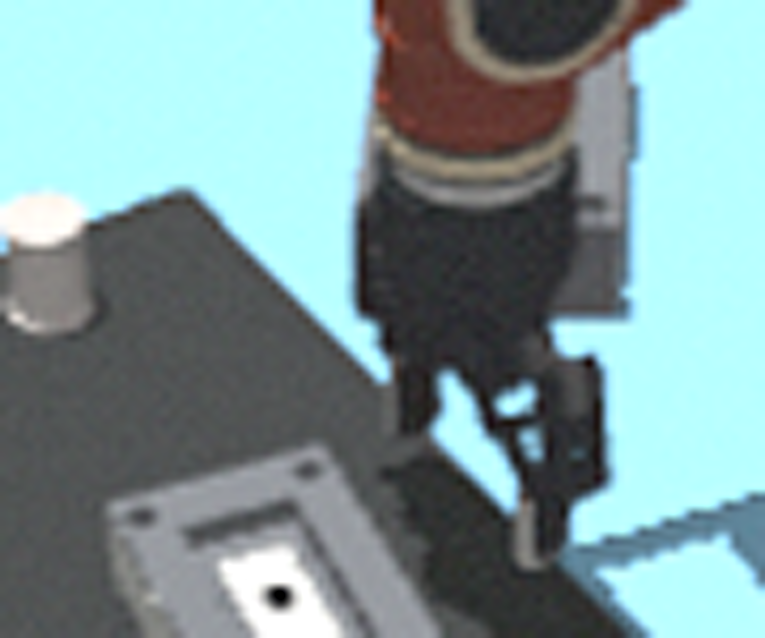

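The reported TCP is below the plate top with no contact, so the offset is real. The tip is now at crop (532,570), z ≈ 0.08. I'll lower another 13 mm.

```bash
python3 -m jog '[[[0.003,0,0,0,-1],[0.006,0,0,0,-1],[0.008,0,0,0,-1],[0.01,0,0,0,-1],[0.012,0,0,0,-1],[0.013,0,0,0,-1],[0.013,0,0,0,-1]]]' ; python3 -c "
from h import *
plan(-.204,.010,.026)
d=imaging.get_image('scene')
crop(d,270,130,90,75,8.5,'pics/c11.png')
print(px2w(d,[(332.4,197)],.08),px2w(d,[(332.4,200)],.068))"
```

```text
t: 6.8
tool_pos: [0.4554, 0.0198, 0.0264]
tool_rot: [1.209, 1.208, -1.204]
contact_force: [0.7, -0.1, -0.1]
opening: 0.0854
t 6.8 tcp [0.4554 0.0198 0.0264] fence [-0.2301  0.0094] F [ 0.7 -0.1 -0.1] op 0.0854
R [[0.004, 1.0, 0.003], [-0.0, 0.003, -1.0], [-1.0, 0.004, 0.0]]
target [0.4815 0.0205 0.026 ] shift [ 0.0005  0.0261 -0.0006] turn -0.0011 q6 1.448
[[0.45839422 0.06788969 0.08      ]] [[0.45910931 0.0690825  0.068     ]]
```

View pics/c11.png

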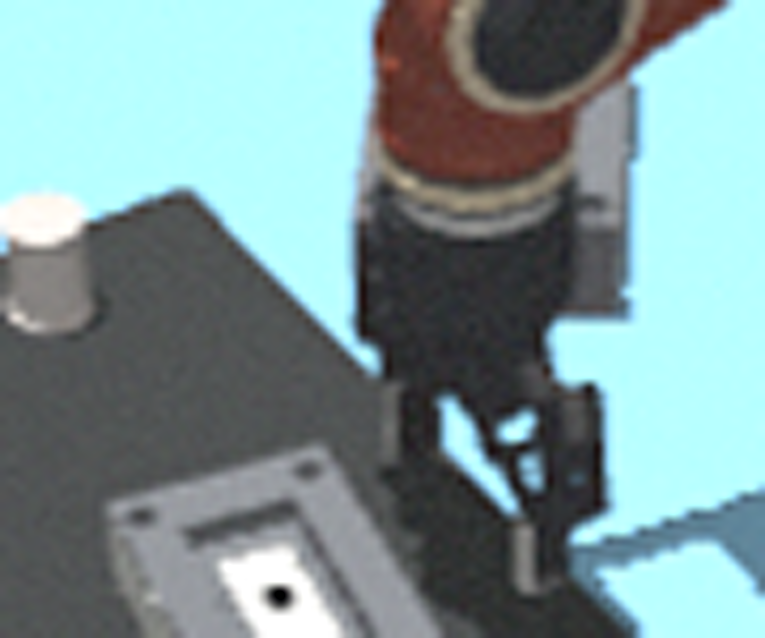

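The tip is at crop (532,595), z ≈ 0.068, which is right for pushing. Next is the corner push with the right finger.

```bash
python3 -m jog '[[[0,0.008,0,0,-1],[0,0.016,0,0,-1],[0,0.022,0,0,-1],[0,0.026,0,0,-1],[0,0.03,0,0,-1],[0,0.034,0,0,-1],[0,0.038,0,0,-1],[0,0.042,0,0,-1],[0,0.042,0,0,-1]]]' ; python3 -c "
from h import *
plan(-.16,.010,.026)
crop(imaging.get_image('top'),230,135,180,105,4.4,'pics/c12.png')
crop(imaging.get_image('scene'),210,145,180,150,4,'pics/c13.png')"
```

```text
t: 7.75
tool_pos: [0.4961, 0.0197, 0.0257]
tool_rot: [1.207, 1.21, -1.208]
contact_force: [-4.0, -1.8, -0.8]
opening: 0.0854
t 7.75 tcp [0.4961 0.0197 0.0257] fence [-0.1894  0.0092] F [-4.  -1.8 -0.8] op 0.0854
R [[-0.0, 1.0, 0.002], [-0.001, 0.002, -1.0], [-1.0, -0.0, 0.001]]
target [0.5255 0.0207 0.026 ] shift [-0.0004  0.0294 -0.0009] turn -0.0015 q6 1.459
```

View pics/c13.png

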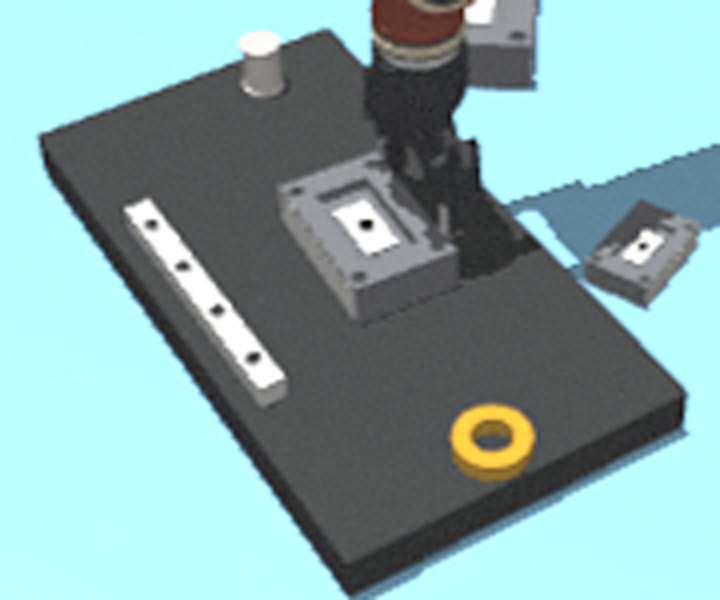

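View pics/c12.png

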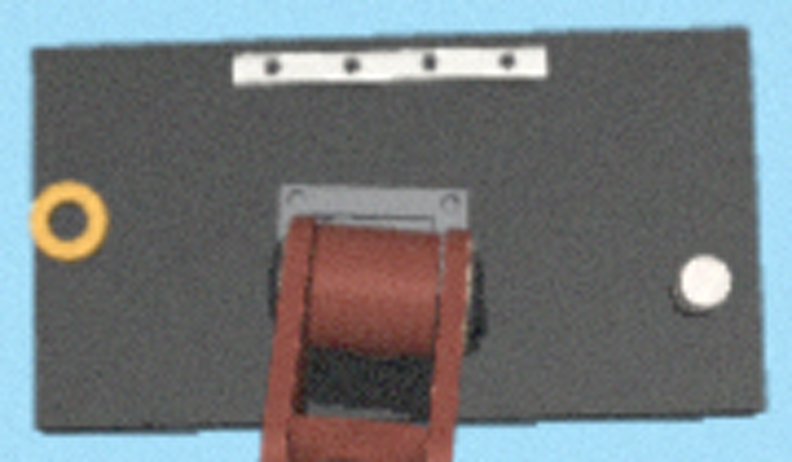

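The block is turning as planned: its far edge now runs (281,184)–(468,189), about 3° from square. I'll carry on so that both fingers bear.

```bash
python3 -m jog '[[[0,0.004,0,0,-1],[0,0.008,0,0,-1],[0,0.012,0,0,-1],[0,0.016,0,0,-1],[0,0.02,0,0,-1],[0,0.024,0,0,-1],[0,0.028,0,0,-1],[0,0.033,0,0,-1],[0,0.038,0,0,-1],[0,0.043,0,0,-1],[0,0.048,0,0,-1],[0,0.052,0,0,-1]]]' ; python3 -c "
from h import *
plan(-.101,.010,.026)
crop(imaging.get_image('top'),230,135,180,105,4.4,'pics/c14.png')
crop(imaging.get_image('scene'),210,145,180,150,4,'pics/c15.png')"
```

```text
t: 9.05
tool_pos: [0.5459, 0.0205, 0.025]
tool_rot: [1.205, 1.215, -1.21]
contact_force: [-9.2, -0.1, 3.3]
opening: 0.0856
t 9.05 tcp [0.5459 0.0205 0.025 ] fence [-0.1396  0.0097] F [-9.2 -0.1  3.3] op 0.0856
R [[-0.005, 1.0, 0.004], [0.0, 0.004, -1.0], [-1.0, -0.005, -0.0]]
target [0.5845 0.0209 0.026 ] shift [-0.0012  0.0386 -0.0003] turn -0.0005 q6 1.469
```

View pics/c14.png

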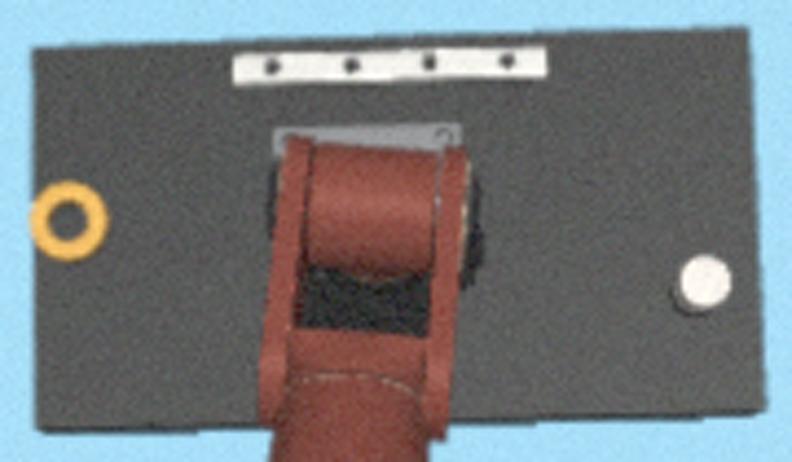

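View pics/c15.png

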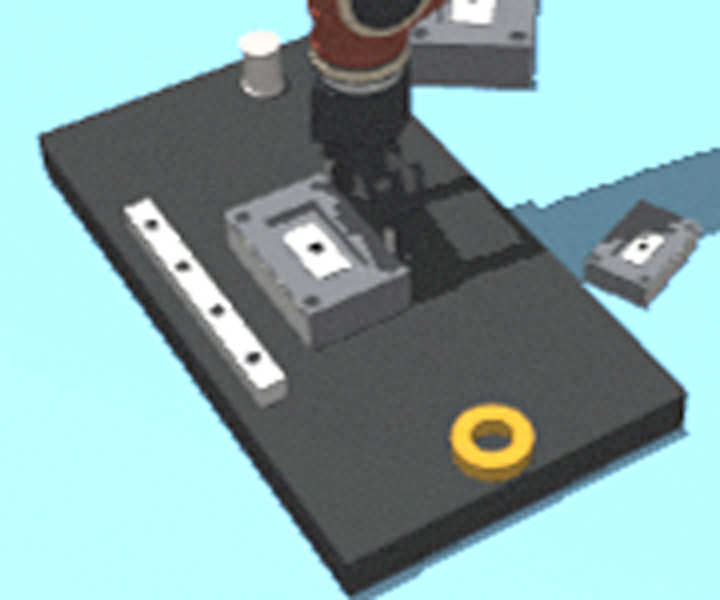

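The far edge (274,128)–(461,123) is now parallel with the fence and well within its length. I'll measure the remaining gap.

```bash
python3 - <<'E'
from h import *
d=imaging.get_image("top"); o=np.array([230,135])
k=lambda L:(np.array(L,float)+.5)/4.4-.5+o
w=px2w(d,k([(274,128),(461,123)]),.09)[:,:2]
c,s=np.cos(FA),np.sin(FA); print((w-FO)@np.array([[c,-s],[s,c]]))
E
```

```text
[[-0.03885543  0.08809357]
 [-0.03923685 -0.05250375]]
```

Gap is about 39 mm at both ends. Closing up 34 mm first, then creeping.

```bash
python3 -m jog '[[[0,0.004,0,0,-1],[0,0.008,0,0,-1],[0,0.012,0,0,-1],[0,0.016,0,0,-1],[0,0.02,0,0,-1],[0,0.023,0,0,-1],[0,0.026,0,0,-1],[0,0.028,0,0,-1],[0,0.03,0,0,-1],[0,0.032,0,0,-1],[0,0.034,0,0,-1]]]'
```

```text
t: 10.3
tool_pos: [0.5787, 0.0209, 0.0244]
tool_rot: [1.203, 1.217, -1.211]
contact_force: [-9.1, 0.8, 3.2]
opening: 0.0854
```

```bash
python3 -m jog '[[[0,0.001,0,0,-1],[0,0.002,0,0,-1],[0,0.003,0,0,-1],[0,0.004,0,0,-1],[0,0.004,0,0,-1]]]'; python3 -c "
from h import *
plan(-.101,.010,.026)
crop(imaging.get_image('top'),230,135,180,105,4.4,'pics/c16.png')"
```

```text
t: 10.8
tool_pos: [0.5811, 0.0211, 0.0241]
tool_rot: [1.201, 1.221, -1.214]
contact_force: [-7.7, -0.4, 4.0]
opening: 0.085
t 10.8 tcp [0.5811 0.0211 0.0241] fence [-0.1044  0.0102] F [-7.7 -0.4  4. ] op 0.085
R [[-0.012, 1.0, 0.005], [0.001, 0.005, -1.0], [-1.0, -0.012, -0.001]]
target [0.5845 0.0209 0.026 ] shift [-0.0019  0.0034  0.0002] turn 0.001 q6 1.474
```

View pics/c16.png

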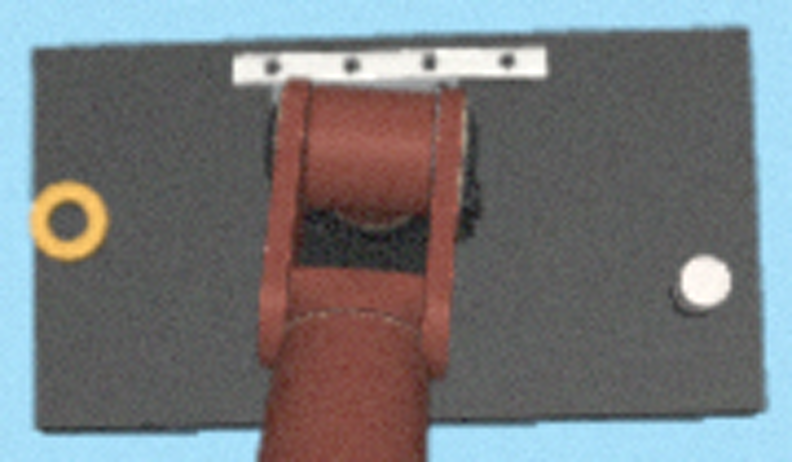

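The block is almost at the fence. I'll creep on until the force rises.

```bash
python3 -m jog '[[[-0.001,0.001,0,0,-1],[-0.001,0.002,0,0,-1],[-0.001,0.003,0,0,-1],[-0.001,0.004,0,0,-1],[-0.001,0.005,0,0,-1],[-0.001,0.005,0,0,-1]]]'
```

```text
t: 11.45
tool_pos: [0.5843, 0.0214, 0.0245]
tool_rot: [1.198, 1.224, -1.216]
contact_force: [-8.7, -0.4, 2.5]
opening: 0.0851
```

```bash
python3 -m jog '[[[0,0.001,0,0,-1],[0,0.002,0,0,-1],[0,0.003,0,0,-1],[0,0.003,0,0,-1]]]'
```

```text
t: 11.85
tool_pos: [0.5839, 0.0217, 0.0239]
tool_rot: [1.194, 1.231, -1.222]
contact_force: [-14.4, -0.2, 6.9]
opening: 0.085
```

```bash
python3 -m jog '[[[0,0.001,0,0,-1],[0,0.002,0,0,-1],[0,0.003,0,0,-1],[0,0.004,0,0,-1],[0,0.004,0,0,-1]]]'; python3 -c "
from h import *
plan(-.101,.010,.026)"
```

```text
t: 12.35
tool_pos: [0.5831, 0.0218, 0.0229]
tool_rot: [1.189, 1.24, -1.231]
contact_force: [-16.8, 0.3, 8.9]
opening: 0.0856
t 12.35 tcp [0.5831 0.0218 0.0229] fence [-0.1024  0.0109] F [-16.8   0.3   8.9] op 0.0856
R [[-0.036, 0.999, 0.006], [0.002, 0.006, -1.0], [-0.999, -0.036, -0.002]]
target [0.5845 0.0209 0.026 ] shift [-0.0032  0.0012  0.0009] turn 0.002 q6 1.476
```

```bash
python3 -m jog '[[[0,-0.005,0,0,-1],[0,-0.015,0,0,-1],[0,-0.03,0,0,-1],[0,-0.045,0,0,-1],[-0.005,-0.06,0,0,-1],[-0.04,-0.075,0,0,-1],[-0.08,-0.09,0,0,-1],[-0.12,-0.11,0,0,-1],[-0.15,-0.15,0,0,-1],[-0.15,-0.19,0,0,-1],[-0.15,-0.19,0,0,-1]]]'; python3 -c "
from h import *
d=imaging.get_image('top'); crop(d,260,135,110,80,7.2,'pics/c17.png')
d=imaging.get_image('scene'); crop(d,220,170,100,100,6,'pics/c18.png')"
```

```text
t: 13.45
tool_pos: [0.3971, 0.0207, 0.1814]
tool_rot: [1.191, 1.235, -1.226]
contact_force: [0.8, 0.7, -0.6]
opening: 0.0855
```

View pics/c17.png

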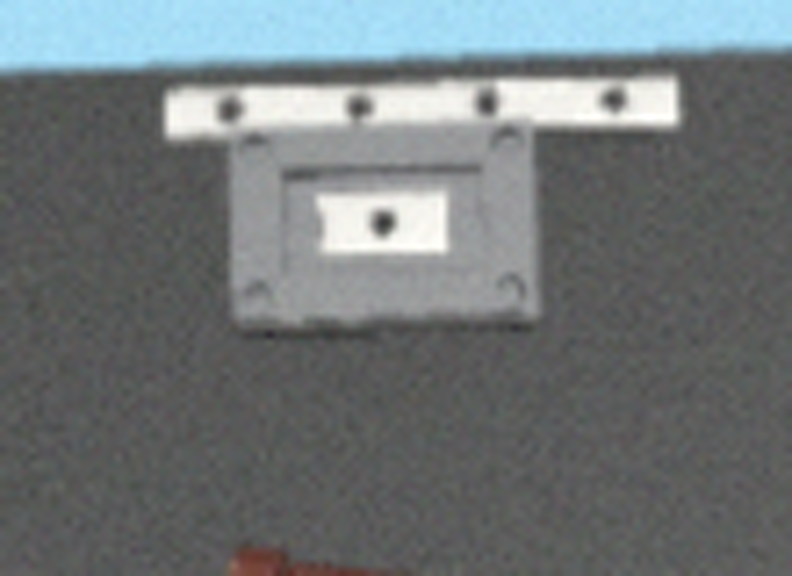

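View pics/c18.png

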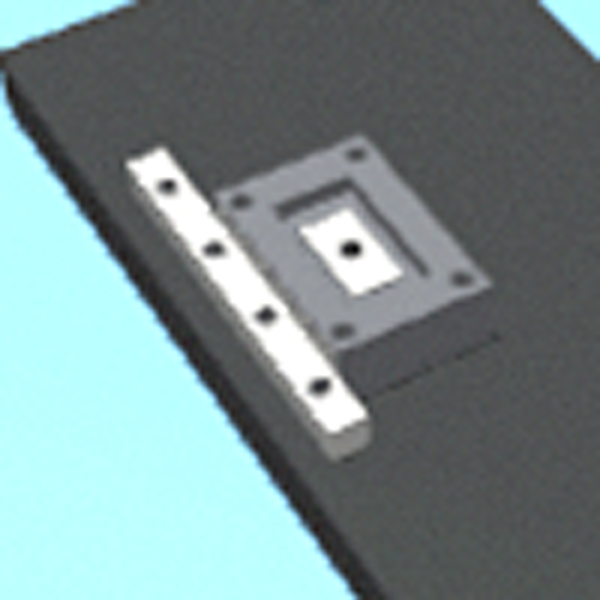

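The block lies along the fence in both views: top-crop corners are about (231,128), (531,121), (540,318), (234,324). I'll measure the remaining gap and angle.

```bash
python3 - <<'E'
from h import *
from scipy.optimize import least_squares
d=imaging.get_image("top"); o=np.array([260,135]); s=7.2
img=d["color"].astype(float)
g=cv2.GaussianBlur(img.mean(2),(0,0),.6)
# edge-based refinement: sample profiles across the model's edges, find max gradient
def edge(P0,P1,out,z,sgn,n=25,r=.006):
    pts=[]
    for a in np.linspace(.12,.88,n):
        base=P0+(P1-P0)*a; ts=np.linspace(-r,r,49)
        X=np.c_[base+ts[:,None]*out,np.full(49,z)]
        p=w2px(d,X).astype(np.float32)
        v=cv2.remap(g.astype(np.float32),p[:,0].reshape(1,-1),p[:,1].reshape(1,-1),cv2.INTER_CUBIC).ravel()
        gr=sgn*np.gradient(v); i=gr.argmax(); 
        w=np.clip(gr,0,None)*(abs(np.arange(49)-i)<9); pts.append(base+out*(w@ts/w.sum()))
    return np.array(pts)
a=.004; c,sn=np.cos(a),np.sin(a); ex,ey=np.array([c,sn]),np.array([-sn,c])
F=lambda x,y:FO+x*ex+y*ey
def rep(n,p):
    q=np.c_[(p-FO)@ex,(p-FO)@ey]; k=np.polyfit(q[:,1],q[:,0],1) if np.ptp(q[:,1])>np.ptp(q[:,0]) else np.polyfit(q[:,0],q[:,1],1)
    q2=q[:,1] if np.ptp(q[:,1])>np.ptp(q[:,0]) else q[:,0]
    print(n,"mean",q.mean(0).round(4),"slope rel.",k[0].round(4),"mid",np.polyval(k,q2.mean()).round(4))
# fence back edge top z .072 (bright inside -> outside dark), fence face right of block and left of block
rep("fence back",edge(F(.022,-.12),F(.022,.12),ex,.072,-1))
rep("fence face R",edge(F(0,-.12),F(0,-.063),-ex,.072,-1))
rep("blk far (z.09)",edge(F(0,-.05),F(0,.085),ex,.09,1))
rep("blk near(z.09)",edge(F(-.09,-.05),F(-.09,.085),-ex,.09,-1))
rep("blk left",edge(F(-.085,.088),F(-.03,.088),ey,.09,-1))
rep("blk right",edge(F(-.085,-.052),F(-.03,-.052),-ey,.09,-1))
E
```

```text
fence back mean [ 0.0224 -0.    ] slope rel. 0.0079 mid 0.0224
fence face R mean [-0.001  -0.0915] slope rel. 0.0276 mid -0.001
blk far (z.09) mean [-0.0009  0.0175] slope rel. 0.0152 mid -0.0009
blk near(z.09) mean [-0.0914  0.0175] slope rel. -0.0108 mid -0.0914
blk left mean [-0.0575  0.0892] slope rel. -0.0712 mid 0.0892
blk right mean [-0.0575 -0.0507] slope rel. -0.018 mid -0.0507
```

The block is within about 1 mm of the fence, but the angle is only known to about 0.01 rad. To seat it surely I'll press once more at mid-length with the fingers shut, so it can settle flat. First I'll close and check where the tip is.

```bash
python3 -m jog '[[[0,0,0,0,-0.3],[0,0,0,0,0.4],[0,0,0,0,1],[0,0,0,0,1],[0,0,0,0,1],[0,0,0,0,1],[0,0,0,0,1],[0,0,0,0,1],[0,0,0,0,1],[0,0,0,0,1]]]' 30; python3 -c "
from h import *
plan(-.135,.0185,.15)
crop(imaging.get_image('scene'),290,90,100,90,7,'pics/c19.png')"
```

```text
t: 14.6
tool_pos: [0.3993, 0.0205, 0.1801]
tool_rot: [1.19, 1.238, -1.229]
contact_force: [-0.4, 0.2, -0.3]
opening: -0.0
t 14.6 tcp [0.3993 0.0205 0.1801] fence [-0.2862  0.0103] F [-0.4  0.2 -0.3] op -0.0
R [[-0.033, 0.999, 0.006], [0.001, 0.006, -1.0], [-0.999, -0.033, -0.002]]
target [0.5505 0.0293 0.15  ] shift [ 0.025   0.1522 -0.0078] turn 0.0021 q6 1.432
```

View pics/c19.png

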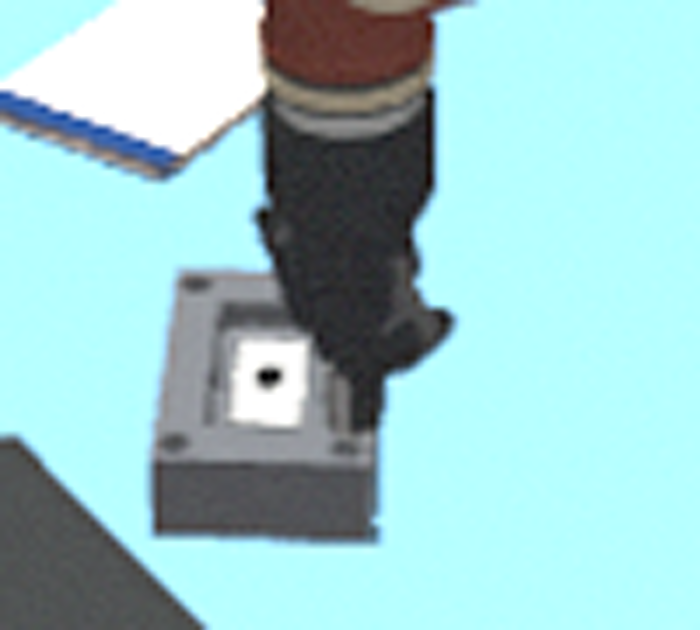

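```bash
python3 - <<'E'
from h import *
d=imaging.get_image("scene")
for z in(.18,.19,.2,.21,.22): print(z,px2w(d,[(340.7,151.4)],z).round(4))
E
```

```text
0.18 [[ 0.3729 -0.0136  0.18  ]]
0.19 [[ 0.3807 -0.0023  0.19  ]]
0.2 [[0.3885 0.009  0.2   ]]
0.21 [[0.3963 0.0203 0.21  ]]
0.22 [[0.4041 0.0316 0.22  ]]
```

```bash
python3 -m jog '[[[0,0.04,-0.004,0,1],[0,0.08,-0.008,0,1],[0.01,0.115,-0.008,0,1],[0.03,0.13,-0.008,0,1],[0.06,0.13,-0.008,0,1],[0.09,0.13,-0.008,0,1],[0.115,0.13,-0.008,0,1],[0.13,0.13,-0.008,0,1],[0.139,0.13,-0.008,0,1],[0.139,0.13,-0.008,0,1]]]'; python3 -c "
from h import *
plan(-.101,.0185,.036)
crop(imaging.get_image('scene'),230,120,120,110,6,'pics/c20.png')"
```

```text
t: 15.7
tool_pos: [0.5239, 0.0295, 0.036]
tool_rot: [1.189, 1.239, -1.23]
contact_force: [1.0, 0.7, 0.7]
opening: -0.0003
t 15.7 tcp [0.5239 0.0295 0.036 ] fence [-0.1615  0.0188] F [1.  0.7 0.7] op -0.0003
R [[-0.035, 0.999, 0.006], [0.002, 0.006, -1.0], [-0.999, -0.035, -0.002]]
target [0.5845 0.0294 0.036 ] shift [-0.0021  0.0605  0.0005] turn 0.002 q6 1.481
```

View pics/c20.png

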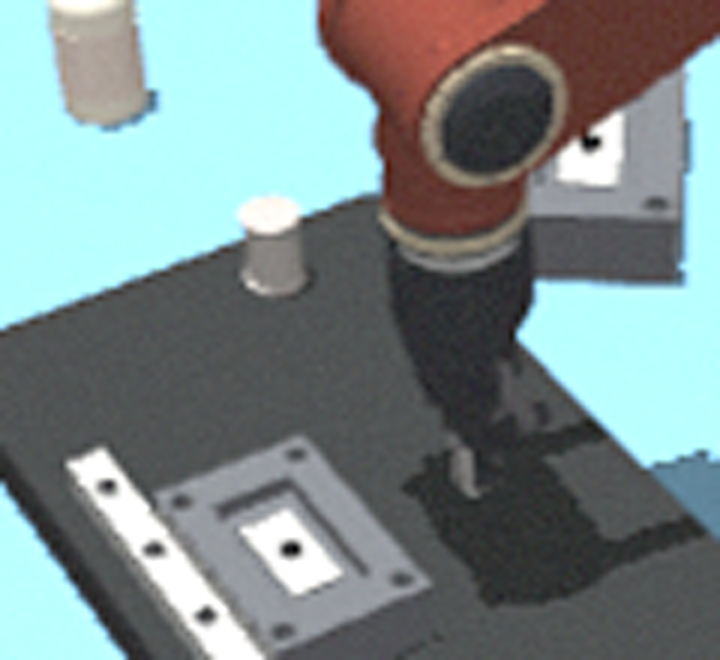

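The tip at crop (470,497) stands just over the plate behind the block's middle. Pushing.

```bash
python3 -m jog '[[[0,0.015,0,0,1],[0,0.03,0,0,1],[-0.001,0.04,0,0,1],[-0.001,0.046,0,0,1],[-0.001,0.05,0,0,1],[-0.001,0.053,0,0,1],[-0.001,0.056,0,0,1],[-0.001,0.058,0,0,1],[-0.001,0.06,0,0,1],[-0.001,0.062,0,0,1]]]'
```

```text
t: 16.75
tool_pos: [0.5832, 0.0299, 0.0354]
tool_rot: [1.185, 1.244, -1.235]
contact_force: [-14.3, -1.2, 7.1]
opening: -0.0001
```

```bash
python3 -m jog '[[[-0.001,0.001,0,0,1],[-0.001,0.002,0,0,1],[-0.001,0.003,0,0,1],[-0.001,0.004,0,0,1],[-0.001,0.004,0,0,1]]]'
```

```text
t: 17.25
tool_pos: [0.5827, 0.03, 0.0354]
tool_rot: [1.179, 1.253, -1.243]
contact_force: [-15.0, -0.9, 7.4]
opening: 0.0001
```

```bash
python3 -m jog '[[[-0.001,0.003,0,0,1],[-0.001,0.006,0,0,1],[-0.001,0.009,0,0,1],[-0.001,0.011,0,0,1],[-0.001,0.011,0,0,1],[-0.001,0.011,0,0,1]]]'
```

```text
t: 17.85
tool_pos: [0.5812, 0.0303, 0.0333]
tool_rot: [1.163, 1.276, -1.265]
contact_force: [-37.1, -0.7, 18.7]
opening: 0.0001
```

37 N against about 9 N sliding friction means the block is hard against the fence. I'll withdraw along the same line.

```bash
python3 -m jog '[[[0,-0.005,0,0,1],[-0.001,-0.015,0,0,1],[-0.003,-0.03,0,0,1],[-0.005,-0.045,0,0,1],[-0.015,-0.06,0,0,1],[-0.05,-0.075,0,0,1],[-0.09,-0.09,0,0,1],[-0.13,-0.11,0,0,1],[-0.15,-0.15,0,0,1],[-0.15,-0.19,0,0,1],[-0.15,-0.2,0,0,1],[-0.15,-0.2,0,0,1]]]'; python3 - <<'E'
from h import *
d=imaging.get_image('top'); crop(d,230,135,180,105,4.4,'pics/c21.png')
b=FO+np.array([-.045,.0185]); 
show(d,[*b,.004],[*FO,.004],'pics/s21.png')
d=imaging.get_image('scene'); crop(d,220,150,130,110,6,'pics/c22.png')
show(d,[*b,.004],[*FO,.004],'pics/s22.png',220,170,100,100,6)
E
```

```text
t: 19.05
tool_pos: [0.3947, 0.0287, 0.2004]
tool_rot: [1.165, 1.273, -1.263]
contact_force: [1.6, 0.2, -0.8]
opening: -0.0003
```

View pics/c21.png

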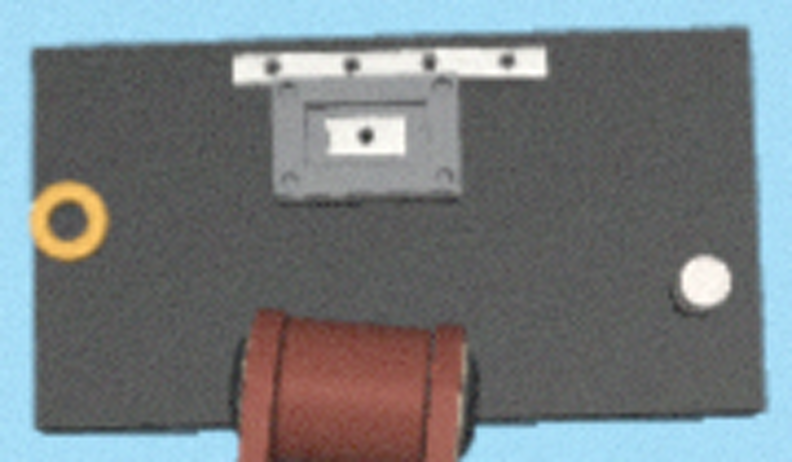

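View pics/s22.png

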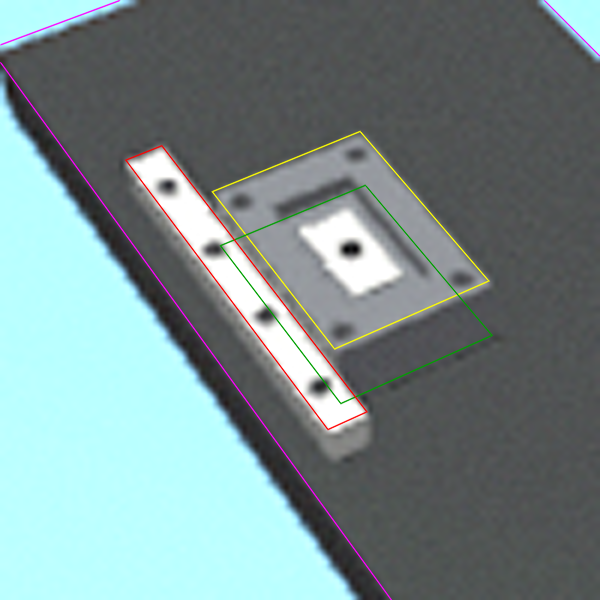

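View pics/s21.png

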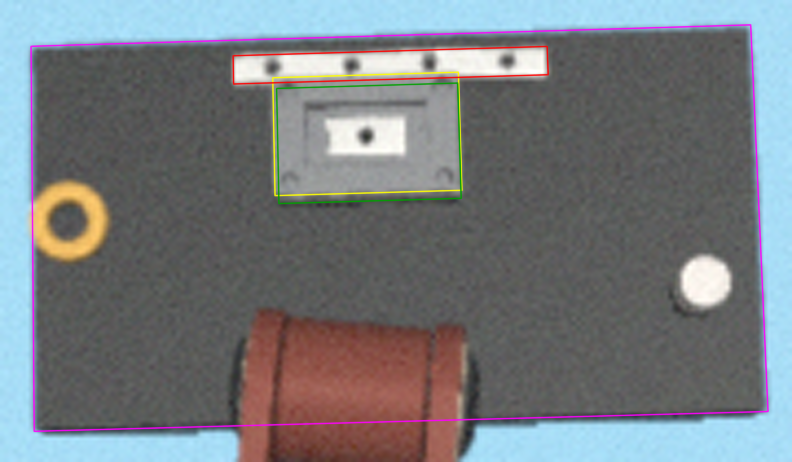

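The seated model outlines lie on the block within about 1 mm in both views. The ring (69,220) and cylinder (704,282) have not moved, and the gripper is clear. Handing in.

```bash
python3 -c "
from station import ctrl
print(ctrl.get_obs()['contact_force']); print(ctrl.finish_job())"
```

```text
[-0.49941006  0.31923828  0.19921612]
the job is handed in; nothing more can be done
None
```

The block now lies with one long side against the fence, and I handed the job in at about 19 s of the 72 s allowed.

**What I did:** The block started about 9° out of square. I pushed the robot-side right corner round with the right fingertip. With both fingers bearing I then closed it up over the last 39 mm, parallel to the fence. Last, I pressed once at mid-length with the fingers shut, reaching 37 N against about 9 N of sliding friction, so it would seat flat.

**Last checks:**
- **Position:** The outline of a seated block lies on the real one within about 1 mm in both cameras. Its side spans about fence y = -51 to +89 mm, within the fence length.
- **Other things:** The ring and cylinder have not moved. I did not re-measure the screwdriver and bottle.
- **Robot:** The gripper was clear of everything and read about 0 N.

**What disagreed:**
- **Fingertip height:** The fingertips showed about 30 mm higher than the reported tool position implied. My first push passed over the block without touching it, so I lowered the tool by what the pictures showed, watching the force.
- **Angle:** Edge measurement from the pictures only gives the angle to about 0.01 rad. For flat seating I rely on the final press.
- **Tilt:** The tool tilted by a few hundredths of a radian while pressing, and that could not be corrected with the moves available.

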